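Load the pipe-centring cone into the welding positioner

ROBOT

A 7-joint arm with a two-finger parallel gripper is mounted at the origin on the work surface. World frame = base frame: x ahead of the robot, y to its left, z up, the work surface at z = 0. Lengths are in m, angles in rad, forces in N, time in s.
With the tool pointing down it reaches from about 0.4 to 0.85 m from the base axis. Payload 10.4 kg.
Tool frame: the origin (TCP) lies midway between the tips of the shut fingers; the grasp point (between the pads) lies 19 mm behind it; z points along the fingers, y is the line along which they close (so a half turn about z gives the same grasp; the last joint's range is limited). The gripper opens to 87 mm and grips with 3 to 60 N. Pads are 19 mm wide; open, the fingers measure 117 mm over their backs; the gripper's body (75 mm by 190 mm) begins 51 mm behind the grasp point.
Start: joints at [1.139, 0.332, -0.065, 1.46, 0.022, 1.35, -0.088], TCP at [0.248, -0.574, 0.223] pointing down, gripper open.
Joint ranges: [-2.6, 2.6], [-0.5, 2.12], [-1.47, 1.34], [0.16, 2.42], [-1.27, 4.41], [0.06, 2.06], [-2.6, 2.6]. Speed limits (rad/s): [2.22, 2.22, 2.79, 2.79, 3.14, 3.14, 3.14].

INTERFACE

Orientations are given as a unit quaternion [x, y, z, w].
In Python, from bench import r gives the robot as it stands.
- The arm moves only by the tool apply_moves, never from a script. Its argument "steps" is a list of rows, each a list of 7 numbers: the turn, a rotation vector about the tool's x, y, z in rad, then the shift along the tool's x, y, z in mm, then the opening, from -1 (shut) to 1 (fully open). In form: [[ax, ay, az, x, y, z, claw], ...]. A call has 1 to 20 rows; each row is the pose to reach, as a shift and turn from the pose commanded when the call began, along the tool's axes at that moment; what a row does not reach only later rows make up. A row lasts 1/12 s, in which the tool goes at most 41.7 mm and 7.16 degrees, less where a joint would pass 70% of its speed; a pose out of reach is approached as far as the arm can. A call with a gripper value outside its range is refused whole. The fingers move at their own pace and stop on an object; "force" is the grip in N (left out, the last holds). Time passes only in rows, so rows that repeat a pose let the fingers close. It gives the time, the measured TCP pose, the force, the opening and the grip force at its end, in the units of the state.
- r.read_state(): the state, without advancing time (a new reading comes with each control period).
- r.camera(name): name is "scene" or "top" or "wrist"; returns a dict with "pixels" (384x512x3 uint8, red, green, blue), "z_map" (384x512 float32, m along the optical axis (not along the pixel's ray), 0 where there is no reading), "fovy" (degrees; the focal length in pixels is half the picture's height over the tangent of half this angle, whatever the lens; pixels are square), "cx", "cy" (the principal point, pixels), "k1" (the pictures are not rectified: a ray, as slopes to the right and down, at radius r is drawn at 1 + k1 r^2 times it, then the intrinsics apply), "position" and "orientation" of the camera in the world. Camera axes: x right, y down, z forward; pixel columns grow to the right and rows downward; lengths in m; the calibration is good to about 2 mm. A picture is of the moment at which its call begins.
- r.close_job(): hands the job in; it is judged then, once.
The state is a dict: "time": time; "joint_positions": joint angles; "joint_vel": joint speeds; "joint_torque": joint torques, N m; "ee_pos": TCP position; "eef_rot": TCP orientation; "ft_force": force on the tool from outside, world axes, zero at the start; "torque": the same for the moment, N m; "width": finger opening in m; "grip_force": force on a finger pad.
Only numpy, scipy, OpenCV 4.12 (cv2) and the standard library are available. Lean on these libraries where they do the work, as an engineer would, in place of code of your own. Each camera call takes 0.05 s, during which the arm holds its last target. There are 200 camera calls.

TASK

Take the holder with the pointed cone out of the stand, turn it so that its two drive slots match the two dogs on the positioner's spindle, and lower it gently (do not let it drop) until its flange is fully home on the spindle nose, then let go of it. Only then swing the lock lever all the way over to its other end, and leave the other two holders standing in the stand.

Things in the scene. Friction and masses are not known exactly. Their poses are not given: they have to be found in the camera images.
- cone_hub (a point): The steel holder to load, with a pointed cone on top. Point: on its axis, half-way up the 40 mm round hub (22 mm below to 16 mm above the point), where it is gripped; the blunt cone tapers from there to 12 mm diameter, 38 mm above the point. z: axis, towards the cone's tip. x: towards a drive slot. 0.6 to 0.9 kg. Starts upright in any of the stand's holes, at any yaw.
- cone_gauge (a point): Same holder: centre of the underside of its drive flange, 36 mm below the hub point. Flange 76 mm diameter, 14 mm thick, with two 16 mm wide slots in its rim at +x and -x, open outward and right through, from 25 mm radius out. Below it a taper shank, 44 mm diameter at the flange to 26.5 mm at its end 60 mm lower. In the stand the flange rests on top, the shank hangs with 2 mm play: pull straight up.
- plate_hub (a point): Another holder in the stand, with the same shank, slotted flange and 40 mm hub, but a flat round plate of 60 mm diameter on top. Point: on its axis, 36 mm above its flange's underside and 28 mm below its top. Leave it.
- chuck_hub (a point): A third holder in the stand, same shank and flange, with a dark drill chuck of 48 mm diameter on top. Point: on its axis, 36 mm above its flange's underside and 40 mm below its top. Leave it.
- stand: Fixed aluminium stand, 100 x 330 mm, 84 mm tall, with three 48 mm holes in a row along its y axis at -110, 0 and +110 mm. Origin: centre of its underside, on the bench; z up.
- spindle_nose (a point): Positioner's upright spindle: steel drum, 90 mm diameter, taper bore open at the top (45.6 mm at the mouth, 65 deep, fits the shank with 0.8 mm play). Point: centre of its flat top face, 135 mm above the bench, z up. Two dogs on the face at +x and -x: 12 mm wide, 9 tall, 28 to 41 mm radius, chamfered. Home, the flange lies flat on the face; off the slots it rides 9 mm high. A stiff brake holds it.
- lock_lever (a joint): Lock lever on the positioner beside the spindle, in rad: starts near 0 (leaning to the positioner's -x); 1.0 is fully over (leaning to its +x). Light friction (under 2 N at the knob); it stays where it is left; hard stops at both ends.
- lever_pivot (a point): Pivot of the lock lever, fixed on the positioner, 115 mm from the spindle's axis on the positioner's -y side, 92 mm above the bench. Axes are the positioner's, z up; the lever turns about y. At joint value q it leans q - 0.5 rad from vertical towards +x. The block around the pivot is 70 mm along x, 50 mm along y and reaches 13 mm above it at most.
- lock_lever_tip (a point): Centre of the black 26 mm ball knob at the end of the lock lever, 90 mm from the pivot on a steel rod of 10 mm diameter. It is 171 mm above the bench at either end of the swing, 182 mm midway.
There are look-alikes about, which are no part of the job. Leave any orange or pink look-alike of the part that bears cone_hub alone.

How it is judged:
By the outcome, as a careful person would: the job done as asked, in the order asked, and still so for the second after the job is handed in, with the robot touching nothing.
It also fails if it takes over 59 s, if anything falls off the work surface, if the arm or the gripper's body presses on something with over 40 N, if the wrist force passes 120 N, or if a joint passes its speed limit or range.

## Working session

There is one attempt and no reset: what is moved stays moved. The work goes in short steps, Python scripts to look and compute and a tool call to move; the robot and the scene stay as the last step left them, time stands still between calls to the robot, and variables do not carry over. Pictures are saved under pics/ and viewed, at most 10 in all, crops included, and the job is handed in when it is done.

Besides the shell and the picture viewer there is one more tool, called after "Emit:" by a JSON object that holds its "op" and its "data". apply_moves: Moves the arm, as the interface text tells. Its arguments: {"type":"object","properties":{"steps":{"type":"array","items":{"type":"array","items":{"type":"number"}}},"force":{"type":"number"}},"required":["steps"]}

```bash
mkdir -p pics; cat > h.py <<'E'
import numpy as np, cv2, json
from scipy.spatial.transform import Rotation as R
from bench import r
def snap(name, tag):
    c=r.camera(name); np.save(f'pics/{tag}.npy',c,allow_pickle=True)
    cv2.imwrite(f'pics/{tag}.png',c['pixels'][:,:,::-1]); return c
def load(tag): return np.load(f'pics/{tag}.npy',allow_pickle=True).item()
def rays(c,u,v):
    f=192/np.tan(np.radians(c['fovy'])/2)
    K=np.array([[f,0,c['cx']],[0,f,c['cy']],[0,0,1]])
    p=np.stack([np.ravel(u),np.ravel(v)],-1).astype(float)
    x=(p-[c['cx'],c['cy']])/f; s=x.copy()
    for _ in range(20): s=x/(1+c['k1']*(s**2).sum(1,keepdims=True))
    return np.c_[s,np.ones(len(s))]
def cam_R(c): return R.from_quat(c['orientation'])
def pts(c,u,v):
    d=rays(c,u,v); z=c['z_map'][np.ravel(v).astype(int),np.ravel(u).astype(int)]
    return cam_R(c).apply(d*z[:,None])+c['position']
def at_z(c,u,v,z):
    d=cam_R(c).apply(rays(c,u,v)); p=np.array(c['position'])
    return p+d*((z-p[2])/d[:,2:3])
def cloud(c):
    v,u=np.mgrid[0:384,0:512]; return pts(c,u,v).reshape(384,512,3)
def crop(c,u0,v0,u1,v1,k,tag):
    cv2.imwrite(f'pics/{tag}.png',cv2.resize(c['pixels'][v0:v1,u0:u1,::-1],None,fx=k,fy=k,interpolation=cv2.INTER_CUBIC))
E
python3 - <<'E'
from h import *
a=snap('scene','s0');b=snap('top','t0')
im=np.vstack([a['pixels'],b['pixels']]);
cv2.imwrite('pics/both.png',cv2.resize(np.hstack([a['pixels'],b['pixels']])[:,:,::-1],(1024,384))[:, :])
for c in(a,b):print({k:c[k] for k in c if k not in('pixels','z_map')})
s=r.read_state();print(s)
E
```

```text
{'fovy': 47.235886567963746, 'cx': 256.4340782087389, 'cy': 195.90480634314358, 'k1': -0.055118001496187, 'position': array([ 0.98118202, -0.75859954,  0.92632523]), 'orientation': array([ 0.88306036,  0.23009605, -0.09791847, -0.39707957])}
{'fovy': 48.98651063907866, 'cx': 246.27702424678264, 'cy': 190.89585363973606, 'k1': -0.10142664969431524, 'position': array([0.40358528, 0.01488171, 1.26810523]), 'orientation': array([ 0.70788699, -0.70340006,  0.03720862, -0.05234387])}
{'time': 0.1, 'joint_positions': array([ 1.13938774,  0.33278746, -0.0646921 ,  1.46086644,  0.02164193,
        1.34988767, -0.08850835]), 'joint_vel': array([ 1.10049291e-03, -1.25083950e-03,  2.28217879e-06, -3.01939169e-03,
       -1.91492882e-03, -1.36485116e-04, -3.56929210e-04]), 'joint_torque': array([ 2.74567989e-03, -6.24545860e+01,  2.55693588e-02, -3.90715742e+01,
       -6.14525378e-02,  3.66708613e-02,  1.20257009e-04]), 'ee_pos': array([ 0.24828977, -0.5731891 ,  0.22184239]), 'eef_rot': array([ 9.79180585e-01,  2.02990120e-01, -1.75850467e-04, -6.01085037e-04]), 'ft_force': array([-0.35042121, -0.48420468,  0.08146764]), 'torque': array([0.03699327, 0.00815773, 0.00436451]), 'grip_force': 0.0, 'width': 0.08722725824262091}
```

View pics/s0.png

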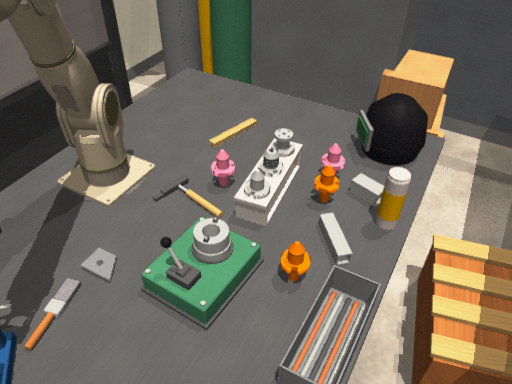

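View pics/t0.png

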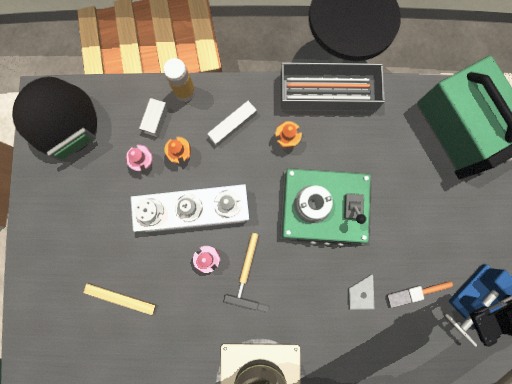

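The top view shows the stand with three holders: the plate at (148,211), the chuck at (187,207) and a grey pointed holder at (227,203). Orange ones at (177,150) and (288,133), and pink ones at (138,157) and (206,260), are look-alikes off the stand. The positioner's spindle is at (316,203) and the lever knob at (361,218). I'll confirm the grey one in an enlarged crop.

```bash
python3 - <<'E'
from h import *
a=load('s0');b=load('t0')
A=cv2.resize(b['pixels'][180:250,195:385],None,fx=4,fy=4,interpolation=cv2.INTER_CUBIC)
B=cv2.resize(a['pixels'][120:225,220:310],None,fx=3,fy=3,interpolation=cv2.INTER_CUBIC)
im=np.zeros((600,770,3),np.uint8);im[:280,:760]=A;im[285:600,:270]=B
B=cv2.resize(a['pixels'][205:310,140:265],None,fx=3,fy=3,interpolation=cv2.INTER_CUBIC);im[285:600,290:665]=B
cv2.imwrite('pics/c1.png',im[:,:,::-1])
P=cloud(b)
for n,(u,v) in dict(cone=(227,203),plate=(148,211),chuck=(187,207),knob=(361,218),nose=(305,195)).items():
    print(n,P[v-1:v+2,u-1:u+2].reshape(-1,3).mean(0).round(3))
for n,u,v,z in [('cone',227,203,.158),('nose',315,203,.135)]: print(n,at_z(b,[u],[v],z))
E
```

```text
cone [0.513 0.09  0.155]
plate [0.49  0.303 0.149]
chuck [0.502 0.198 0.151]
knob [ 0.473 -0.258  0.183]
nose [ 0.538 -0.119  0.135]
cone [[0.5123893  0.09008019 0.158     ]]
nose [[ 0.51589901 -0.1460573   0.135     ]]
```

View pics/c1.png

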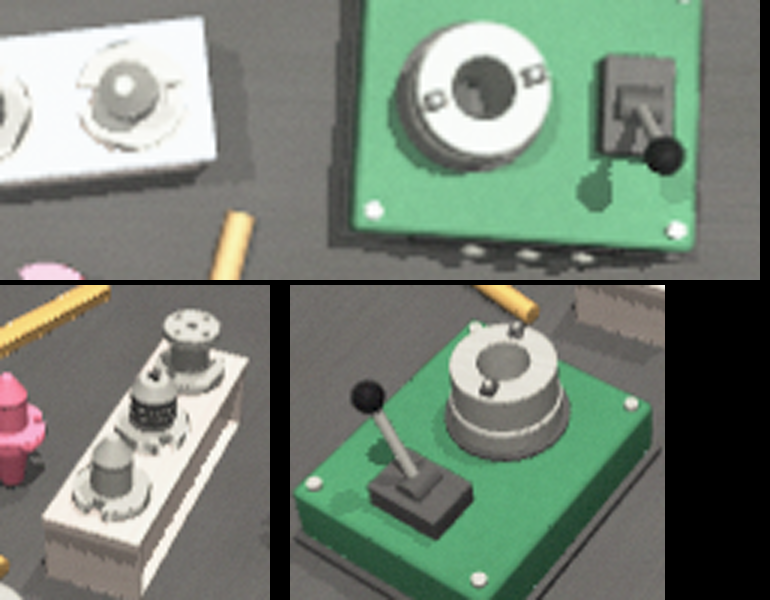

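The crop confirms it: the grey steel cone with two slots stands in the end hole nearest the positioner, and the dogs are visible on the spindle. First I'll go above the spindle for a close look.

```bash
cat >> h.py <<'E'
def go(p,yaw_y):
    "print turn and shift to TCP p with tool down, tool y at world yaw_y (deg)"
    s=r.read_state(); R0=R.from_quat(s['eef_rot']); a=np.radians(yaw_y)
    y=np.array([np.cos(a),np.sin(a),0]); z=np.array([0,0,-1.]); x=np.cross(y,z)
    rel=R0.inv()*R.from_matrix(np.c_[x,y,z])
    print('turn',rel.as_rotvec().round(4),'deg',np.degrees(rel.magnitude()).round(1),'shift mm',(R0.inv().apply(np.array(p)-s['ee_pos'])*1000).round(1),'F',s['ft_force'].round(1),'t',s['time'],'tcp',s['ee_pos'].round(4),'w',s['width'])
E
python3 - <<'E'
from h import *
go([.48,-.16,.33],-15)
c=r.camera('wrist'); s=r.read_state(); Ri=R.from_quat(s['eef_rot']).inv()
print(c['fovy'],Ri.apply(c['position']-s['ee_pos']),(Ri*cam_R(c)).as_matrix().round(2))
E
```

```text
turn [-1.200e-03 -5.000e-04 -9.002e-01] deg 51.6 shift mm [ 376.9 -287.2 -107.8] F [-0.4 -0.5  0.1] t 0.1 tcp [ 0.2483 -0.5732  0.2218] w 0.08722725824262091
68.80582202147087 [ 0.06535842  0.00046542 -0.16164119] [[-0.   -0.97 -0.24]
 [ 1.    0.   -0.  ]
 [ 0.   -0.24  0.97]]
```

Emit:
{"op": "apply_moves", "data": {"steps": [[0, 0, -0.1, 40, -27, -20, 1], [0, 0, -0.2, 75, -51, -40, 1], [0, 0, -0.3, 115, -78, -60, 1], [0, 0, -0.4, 150, -102, -80, 1], [0, 0, -0.5, 185, -125, -80, 1], [0, 0, -0.6, 220, -150, -80, 1], [0, 0, -0.7, 255, -172, -80, 1], [0, 0, -0.8, 290, -197, -80, 1], [0, 0, -0.9, 325, -220, -80, 1], [0, 0, -0.9, 360, -245, -80, 1], [0, 0, -0.9, 395, -268, -80, 1], [0, 0, -0.9, 415, -286, -80, 1], [0, 0, -0.9, 415, -286, -80, 1], [0, 0, -0.9, 415, -286, -80, 1], [0, 0, -0.9, 415, -286, -80, 1]]}}

```text
time: 1.4
ee_pos: [0.5159, -0.1449, 0.3023]
eef_rot: [0.793, 0.61, -0.0, -0.0]
ft_force: [0.5, -0.9, -0.0]
width: 0.0864
grip_force: 0.0
```

```bash
python3 - <<'E'
from h import *
c=snap('wrist','w1'); crop(c,0,0,512,384,1.5,'w1b'); go([.516,-.146,.3],-15)
print(r.read_state()['joint_positions'].round(2))
E
```

```text
turn [-0.0005  0.0004 -0.0001] deg 0.0 shift mm [0.6 0.5 2.3] F [-0.9  0.5 -0.5] t 1.45 tcp [ 0.5153 -0.1465  0.3023] w 0.08676062987925255
[ 0.65  0.14 -0.51  1.55  0.07  1.48 -0.12]
```

View pics/w1b.png

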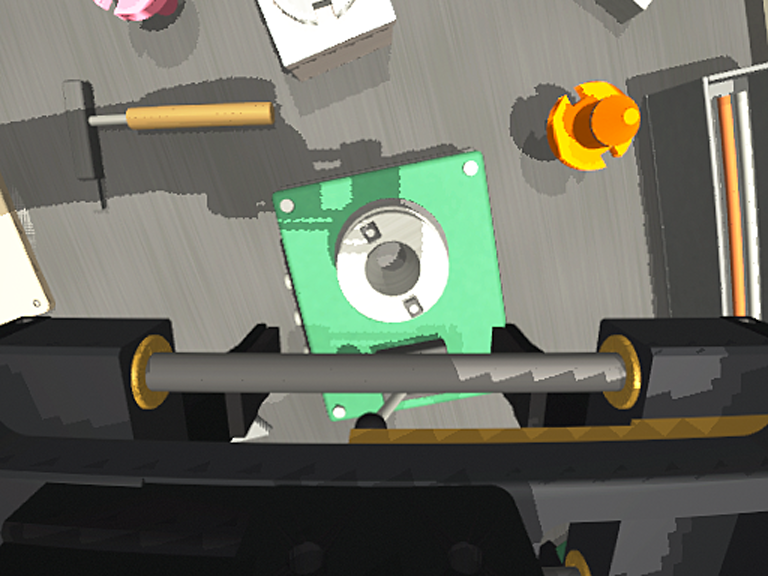

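The wrist picture shows the nose centred at about (393,265) in the 1.5x view, with dogs at (371,231) and (414,307). I'll fit it from depth.

```bash
cat >> h.py <<'E'
def fitcirc(q):
    c,rr=cv2.minEnclosingCircle(q.astype(np.float32)*1000); return np.array(c)/1000,rr
E
python3 - <<'E'
from h import *
c=load('w1');P=cloud(c); ctr=np.array([.516,-.146])
m0=(np.linalg.norm(P[...,:2]-ctr,axis=-1)<.06)
print(np.histogram(P[m0][:,2],bins=np.arange(.06,.16,.004)))
f=P[m0&(abs(P[...,2]-.135)<.003)]; print(fitcirc(f[:,:2]),f[:,2].mean())
d=P[m0&(P[...,2]>.1405)&(P[...,2]<.15)]; 
from scipy.cluster.vq import kmeans2
k,l=kmeans2(d,2,seed=1,minit='++');print(len(d),k)
print('centre of dogs',k.mean(0),'yaw',np.degrees(np.arctan2(*(k[1]-k[0])[1::-1])),np.linalg.norm(k[1]-k[0]))
a=at_z(c,[371/1.5,414/1.5],[231/1.5,307/1.5],.144);print(a,np.degrees(np.arctan2(*(a[1]-a[0])[1::-1])),a.mean(0))
np.save('w1d.npy',d)
E
```

```text
(array([   0,    8,  749,  790,   44,   40,   49,   41,  156,  103,   60,
         59,   59,   70,   70,   79,   85,   89, 2898,  110,  173,   59,
          0,    0]), array([0.06 , 0.064, 0.068, 0.072, 0.076, 0.08 , 0.084, 0.088, 0.092,
       0.096, 0.1  , 0.104, 0.108, 0.112, 0.116, 0.12 , 0.124, 0.128,
       0.132, 0.136, 0.14 , 0.144, 0.148, 0.152, 0.156]))
(array([ 0.5198186 , -0.14752557]), 45.002201080322266) 0.13458540920448234
226 [[ 0.51127759 -0.11388274  0.14330177]
 [ 0.52865086 -0.18060691  0.14325144]]
centre of dogs [ 0.51996423 -0.14724483  0.1432766 ] yaw -75.40568833892331 0.0689488806688008
[[ 0.51241011 -0.11321454  0.144     ]
 [ 0.52949867 -0.18000565  0.144     ]] -75.64868190640546 [ 0.52095439 -0.14661009  0.144     ]
```

```bash
python3 - <<'E'
from h import *
go([.513,.088,.30],6)
E
```

```text
turn [-6.000e-04  3.000e-04 -3.666e-01] deg 21.0 shift mm [225.9 -63.    2.2] F [-0.9  0.5 -0.5] t 1.45 tcp [ 0.5153 -0.1465  0.3023] w 0.08676062987925255
```

Emit:
{"op": "apply_moves", "data": {"steps": [[0, 0, -0.09, 36, -10, 0, 1], [0, 0, -0.18, 72, -20, 0, 1], [0, 0, -0.27, 108, -30, 0, 1], [0, 0, -0.367, 144, -40, 0, 1], [0, 0, -0.367, 180, -50, 0, 1], [0, 0, -0.367, 212, -59, 1, 1], [0, 0, -0.367, 226, -63, 2, 1], [0, 0, -0.367, 226, -63, 2, 1], [0, 0, -0.367, 226, -63, 2, 1], [0, 0, -0.367, 226, -63, 2, 1]]}}

```text
time: 2.28
ee_pos: [0.5135, 0.0862, 0.3004]
eef_rot: [0.67, 0.742, -0.0, 0.0]
ft_force: [0.3, -0.5, -0.1]
width: 0.0867
grip_force: 0.0
```

```bash
python3 - <<'E'
from h import *
c=snap('wrist','w2'); P=cloud(c); ctr=np.array([.513,.09])
m0=(np.linalg.norm(P[...,:2]-ctr,axis=-1)<.055)
print(np.histogram(P[m0][:,2],bins=np.arange(.06,.17,.004)))
fl=m0&(abs(P[...,2]-.098)<.003); cf,rf=fitcirc(P[fl][:,:2]); print('flange',cf,rf)
t=P[m0&(P[...,2]>.1565)][:,:2];print('tip',t.mean(0),fitcirc(t))
# slots: stand-top pixels between radius 27 and 37 around flange centre
rr=np.linalg.norm(P[...,:2]-cf,axis=-1); s=(rr>.027)&(rr<.037)&(P[...,2]<.093)
q=P[s][:,:2]-cf; a=np.degrees(np.arctan2(q[:,1],q[:,0])); print(np.histogram(a,bins=np.arange(-180,181,10)))
crop(c,130,60,400,260,2.9,'w2b'); go([cf[0],cf[1],.3],6)
E
```

```text
(array([   0,    0,    0,    0,    0, 1586,  752,    8,   32, 1393,   12,
          8,    7,   12,   13,    6,    9,    6,   49,  197,  169,  141,
        127,  102,  118,    0,    0]), array([0.06 , 0.064, 0.068, 0.072, 0.076, 0.08 , 0.084, 0.088, 0.092,
       0.096, 0.1  , 0.104, 0.108, 0.112, 0.116, 0.12 , 0.124, 0.128,
       0.132, 0.136, 0.14 , 0.144, 0.148, 0.152, 0.156, 0.16 , 0.164,
       0.168]))
flange [0.51814758 0.09393873] 38.0665283203125
tip [0.5115756  0.10783758] (array([0.51299902, 0.09000138]), 54.995086669921875)
(array([ 0,  0,  0,  0,  0,  0,  0,  4, 14, 19,  7,  0,  0,  0,  0,  0,  0,
        0,  0,  0,  0,  0,  0,  0,  0, 11, 32, 31, 16,  0,  0,  0,  0,  0,
        0,  0]), array([-180, -170, -160, -150, -140, -130, -120, -110, -100,  -90,  -80,
        -70,  -60,  -50,  -40,  -30,  -20,  -10,    0,   10,   20,   30,
         40,   50,   60,   70,   80,   90,  100,  110,  120,  130,  140,
        150,  160,  170,  180]))
turn [-0.0003  0.0008 -0.0031] deg 0.2 shift mm [7.3 5.3 0.4] F [-0.6 -0.3  1.5] t 2.3333 tcp [0.5136 0.0861 0.3004] w 0.08714459301049925
```

View pics/w2b.png

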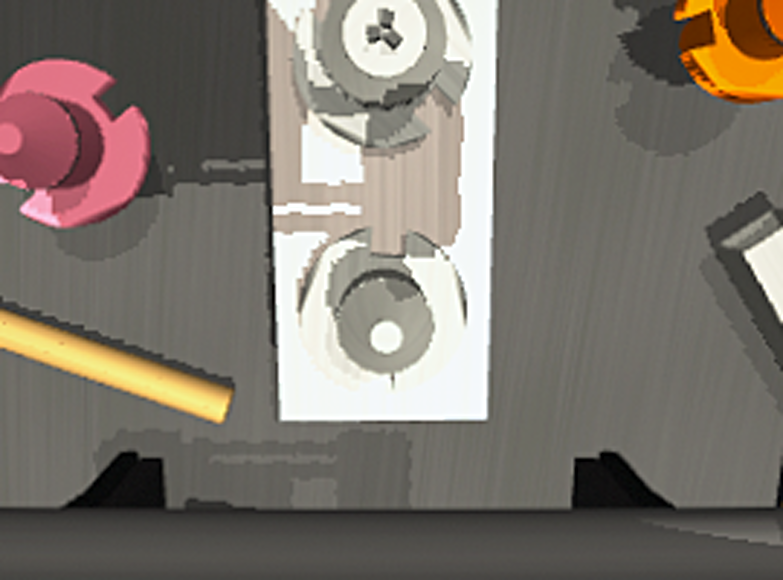

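```bash
python3 - <<'E'
from h import *
c=load('w2');P=cloud(c)
tip=at_z(c,[263.1],[176.2],.158)[0];print('tip',tip, P[176,263])
fl=(abs(P[...,2]-.098)<.003)
for cf in ([.51815,.09394],tip[:2]):
    rr=np.linalg.norm(P[...,:2]-cf,axis=-1); s=(rr>.027)&(rr<.0365)&(P[...,2]<.091)&(P[...,2]>.07)
    q=P[s][:,:2]-cf; up=q[:,1]>0
    for m in(up,~up): print(cf,m.sum(),q[m].mean(0),np.degrees(np.arctan2(*q[m].mean(0)[::-1])))
# outer-radius check by least squares on flange outer boundary
from scipy.optimize import least_squares
rr=np.linalg.norm(P[...,:2]-[.518,.094],axis=-1); m=(fl&(rr<.042)).astype(np.uint8)
h=[cv2.convexHull(np.argwhere(m)[:,::-1].astype(np.int32))][0][:,0]
e=P[h[:,1],h[:,0],:2]
o=least_squares(lambda p:np.linalg.norm(e-p[:2],axis=1)-.038,[.518,.094],loss='soft_l1',f_scale=.001);print('edge fit',o.x,len(e))
# side edges of upper slot at flange top: pixels read off crop
uv=np.array([[374,240],[406,240],[374,252],[406,252]])/2.9+[130,60]
print(at_z(c,uv[:,0],uv[:,1],.098))
E
```

```text
tip [0.51881544 0.09394128 0.158     ] [0.51867363 0.09419007 0.1581964 ]
[0.51815, 0.09394] 88 [-0.00062911  0.03148539] 91.14467482372379
[0.51815, 0.09394] 38 [ 0.00019043 -0.03365182] -89.67577390989341
[0.51881544 0.09394128] 88 [-0.0011742   0.03149612] 92.13504221776809
[0.51881544 0.09394128] 37 [-0.00032971 -0.03358644] -90.56244306546085
edge fit [0.51810062 0.09398977] 31
[[0.51137025 0.12551002 0.098     ]
 [0.52547145 0.12695957 0.098     ]
 [0.51191653 0.12025362 0.098     ]
 [0.52606409 0.12170738 0.098     ]]
```

Cone at (0.518, 0.094), flange top at 0.098 as it must be, slots at about 91°. Descending to the hub.

Emit:
{"op": "apply_moves", "data": {"steps": [[0, 0, 0, 4, 3, 20, 1], [0, 0, 0, 7.5, 5, 50, 1], [0, 0, 0, 7.5, 5, 85, 1], [0, 0, 0, 7.5, 5, 120, 1], [0, 0, 0, 7.5, 5, 150, 1], [0, 0, 0, 7.5, 5, 170, 1], [0, 0, 0, 7.5, 5, 185, 1], [0, 0, 0, 7.5, 5, 195, 1], [0, 0, 0, 7.5, 5, 195, 1], [0, 0, 0, 7.5, 5, 195, 1]]}}

```text
time: 3.17
ee_pos: [0.5177, 0.0956, 0.1058]
eef_rot: [0.67, 0.743, -0.0, 0.0]
ft_force: [-0.1, 0.3, -0.1]
width: 0.0872
grip_force: 0.0
```

Emit:
{"op": "apply_moves", "data": {"steps": [[0, 0, 0, 0, 0, 0, -0.2], [0, 0, 0, 0, 0, 0, -0.2], [0, 0, 0, 0, 0, 0, -0.2], [0, 0, 0, 0, 0, 0, -0.5], [0, 0, 0, 0, 0, 0, -0.5], [0, 0, 0, 0, 0, 0, -0.5], [0, 0, 0, 0, 0, 0, -0.5], [0, 0, 0, 0, 0, 0, -0.5], [0, 0, 0, 0, 0, 0, -0.5], [0, 0, 0, 0, 0, 0, -0.5], [0, 0, 0, 0, 0, 0, -0.5], [0, 0, 0, 0, 0, 0, -0.5]], "force": 50}}

```text
time: 4.17
ee_pos: [0.5178, 0.0965, 0.1057]
eef_rot: [0.669, 0.743, 0.0, 0.0]
ft_force: [3.3, -0.0, -0.8]
width: 0.0389
grip_force: 50.0
```

Emit:
{"op": "apply_moves", "data": {"steps": [[0, 0, 0, 0, 0, -5, -0.5], [0, 0, 0, 0, 0, -15, -0.5], [0, 0, 0, 0, 0, -30, -0.5], [0, 0, 0, 0, 0, -45, -0.5], [0, 0, 0, 0, 0, -60, -0.5], [0, 0, 0, 0, 0, -80, -0.5], [0, 0, 0, 0, 0, -105, -0.5], [0, 0, 0, 0, 0, -130, -0.5], [0, 0, 0, 0, 0, -150, -0.5], [0, 0, 0, 0, 0, -160, -0.5], [0, 0, 0, 0, 0, -160, -0.5], [0, 0, 0, 0, 0, -160, -0.5]]}}

```text
time: 5.17
ee_pos: [0.5169, 0.0964, 0.2649]
eef_rot: [0.669, 0.743, -0.001, -0.0]
ft_force: [-0.9, -0.4, -7.6]
width: 0.0393
grip_force: 50.0
```

```bash
python3 - <<'E'
from h import *
c=snap('wrist','w3'); P=cloud(c); s=r.read_state(); Ri=R.from_quat(s['eef_rot']).inv()
Q=Ri.apply(P.reshape(-1,3)-s['ee_pos']).reshape(P.shape)
print(s['width'],s['ft_force'],s['ee_pos'])
m=(np.linalg.norm(Q[...,:2],axis=-1)<.05)&(Q[...,2]<.05)&(Q[...,2]>-.08)
print(np.histogram(Q[m][:,2],bins=np.arange(-.08,.051,.005)))
crop(c,130,150,390,330,3,'w3b'); go([.52,-.1475,.264],6+13)
E
```

```text
0.03923032133523073 [ 0.28198771 -1.00122436 -8.43096091] [0.51664873 0.09625191 0.2641158 ]
(array([ 574,  163,  177,  168,  151,  863,  863,  299,  351,  633,  365,
        323,  297,  279,  269,  229,  123, 3059,  130,  110,   34,    0,
          0,    0,    0,    0]), array([-8.0000000e-02, -7.5000000e-02, -7.0000000e-02, -6.5000000e-02,
       -6.0000000e-02, -5.5000000e-02, -5.0000000e-02, -4.5000000e-02,
       -4.0000000e-02, -3.5000000e-02, -3.0000000e-02, -2.5000000e-02,
       -2.0000000e-02, -1.5000000e-02, -1.0000000e-02, -5.0000000e-03,
        6.9388939e-17,  5.0000000e-03,  1.0000000e-02,  1.5000000e-02,
        2.0000000e-02,  2.5000000e-02,  3.0000000e-02,  3.5000000e-02,
        4.0000000e-02,  4.5000000e-02,  5.0000000e-02]))
turn [-0.0023 -0.     -0.2265] deg 13.0 shift mm [-2.428e+02 -2.220e+01  2.000e-01] F [ 0.3 -1.  -8.4] t 5.2167 tcp [0.5166 0.0963 0.2641] w 0.03923032133523073
```

View pics/w3b.png

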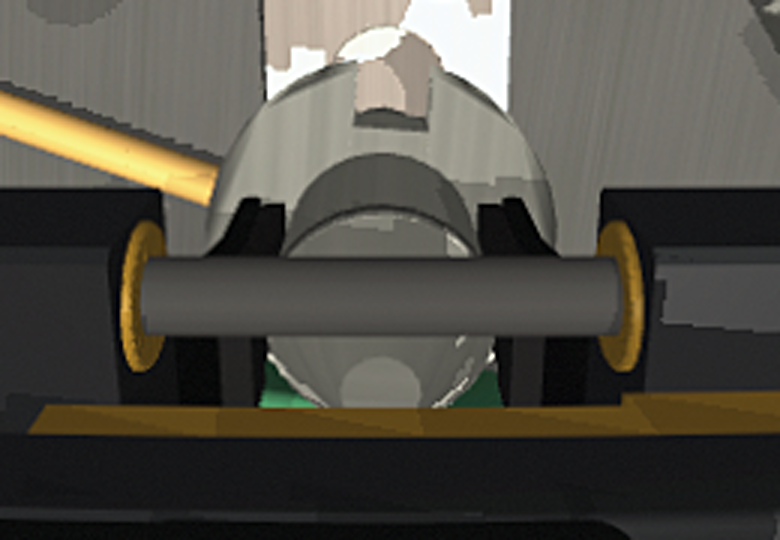

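The cone is held level with the slot visible at crop (392,95). I'll measure the flange centre and slot direction relative to the tool.

```bash
python3 - <<'E'
from h import *
from scipy.optimize import least_squares
c=load('w3'); s=r.read_state(); Rt=R.from_quat(s['eef_rot']);p0=s['ee_pos']
P=cloud(c); Q=Rt.inv().apply(P.reshape(-1,3)-p0).reshape(P.shape)
m=(abs(Q[...,2]-.0075)<.003)&(np.linalg.norm(Q[...,:2],axis=-1)<.045); zt=np.median(Q[m][:,2])
v,u=np.where(m); h=cv2.convexHull(np.c_[u,v].astype(np.int32))[:,0]; e=Q[h[:,1],h[:,0],:2]
e=e[e[:,0]>.012]
o=least_squares(lambda p:np.linalg.norm(e-p[:2],axis=1)-.038,[0,0],loss='soft_l1',f_scale=.001).x
print('flange top z tool',zt,'centre tool',o,len(e),np.abs(np.linalg.norm(e-o,axis=1)-.038).max())
f=Q[m][:,:2]-o; rr=np.linalg.norm(f,axis=1); a=np.degrees(np.arctan2(f[:,1],f[:,0]))
for lo in (.027,.030,.033):
    b=np.sort(a[(rr>lo)&(rr<lo+.003)&(abs(a)<50)]); i=np.argmax(np.diff(b)); print('gap',b[i],b[i+1],'mid',(b[i]+b[i+1])/2)
uv=np.array([[357,75],[432,80],[355,124],[428,129]])/3+[130,150]
q=Rt.inv().apply(at_z(c,uv[:,0],uv[:,1],p0[2]-zt)-p0)-[*o,0]; print(q.round(4))
print('world flange',Rt.apply([*o,0])+p0)
E
```

```text
flange top z tool 0.007352492897064736 centre tool [-0.00238296 -0.00075709] 17 0.00010851167554404295
gap -11.496702910554964 20.097137668720503 mid 4.30021737908277
gap -10.280678158982102 18.84740784126727 mid 4.283364841142584
gap -8.523222459895791 17.83390631923106 mid 4.6553419296676335
[[ 0.0363 -0.0046  0.0074]
 [ 0.0353  0.0108  0.0073]
 [ 0.026  -0.0051  0.0074]
 [ 0.0249  0.0101  0.0073]]
world flange [0.51614573 0.09380269 0.26411808]
```

Emit:
{"op": "apply_moves", "data": {"steps": [[0, 0, -0.05, -25, -2, 0, -0.5], [0, 0, -0.1, -55, -5, 0, -0.5], [0, 0, -0.15, -85, -8, 0, -0.5], [0, 0, -0.2, -115, -11, 0, -0.5], [0, 0, -0.222, -145, -13, 0, -0.5], [0, 0, -0.222, -175, -16, 0, -0.5], [0, 0, -0.222, -205, -19, 0, -0.5], [0, 0, -0.222, -228, -21, 0, -0.5], [0, 0, -0.222, -240, -22, 0, -0.5], [0, 0, -0.222, -240, -22, 0, -0.5], [0, 0, -0.222, -240, -22, 0, -0.5], [0, 0, -0.222, -240, -22, 0, -0.5], [0, 0, -0.222, -240, -22, 0, -0.5]]}}

```text
time: 6.3
ee_pos: [0.5208, -0.1429, 0.2651]
eef_rot: [0.582, 0.813, 0.0, -0.0]
ft_force: [-0.1, -0.0, -7.5]
width: 0.039
grip_force: 50.0
```

```bash
python3 - <<'E'
from h import *
go([.520,-.1449,.264],18.7)
E
```

```text
turn [-0.0003 -0.0008  0.0029] deg 0.2 shift mm [-1.7 -1.4  1.1] F [-0.1 -0.  -7.5] t 6.3 tcp [ 0.5208 -0.1429  0.2651] w 0.03902872098811265
```

Emit:
{"op": "apply_moves", "data": {"steps": [[0, 0, 0.002, -1, -1, 8, -0.5], [0, 0, 0.002, -1.4, -1, 20, -0.5], [0, 0, 0.002, -1.4, -1, 35, -0.5], [0, 0, 0.002, -1.4, -1, 50, -0.5], [0, 0, 0.002, -1.4, -1, 62, -0.5], [0, 0, 0.002, -1.4, -1, 72, -0.5], [0, 0, 0.002, -1.4, -1, 80, -0.5], [0, 0, 0.002, -1.4, -1, 85, -0.5], [0, 0, 0.002, -1.4, -1, 85, -0.5], [0, 0, 0.002, -1.4, -1, 85, -0.5], [0, 0, 0.002, -1.4, -1, 85, -0.5]]}}

```text
time: 7.22
ee_pos: [0.5207, -0.1462, 0.1813]
eef_rot: [0.583, 0.812, 0.0, 0.001]
ft_force: [0.1, -0.5, -7.3]
width: 0.039
grip_force: 50.0
```

```bash
python3 - <<'E'
from h import *
go([.520,-.1449,.1565],18.7); print(r.read_state()['torque'])
c=snap('scene','s1'); crop(c,130,190,290,310,5,'s1b')
E
```

```text
turn [ 0.001   0.0008 -0.0014] deg 0.1 shift mm [ 1.5 -0.3 24.8] F [ 0.1 -0.5 -7.3] t 7.2167 tcp [ 0.5207 -0.1462  0.1813] w 0.03901184978979237
[ 0.05202653 -0.1429204  -0.04777867]
```

View pics/s1b.png

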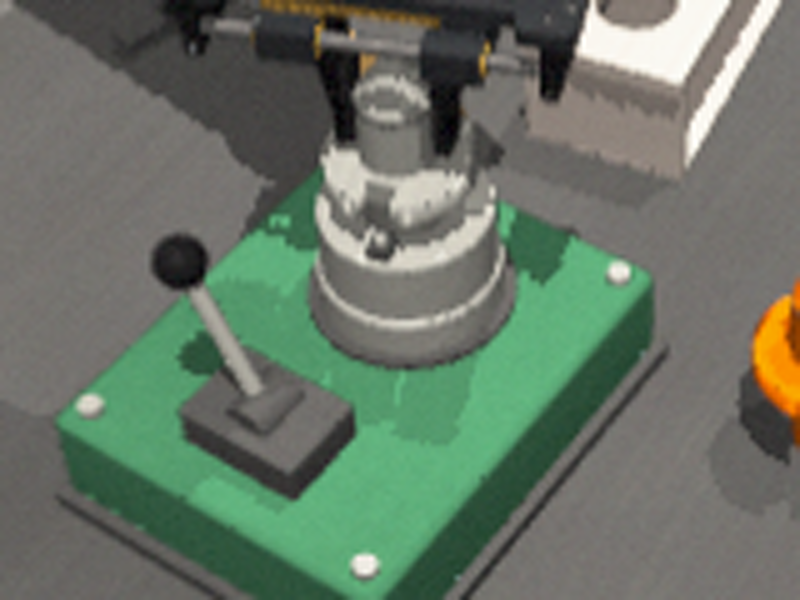

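The slot at crop (380,200) sits right above the dog at (380,243), so I'll lower slowly.

Emit:
{"op": "apply_moves", "data": {"steps": [[0, 0, 0, 0.5, 0, 3, -0.5], [0, 0, 0, 0.5, 0, 6, -0.5], [0, 0, 0, 0.5, 0, 9, -0.5], [0, 0, 0, 0.5, 0, 12, -0.5], [0, 0, 0, 0.5, 0, 14, -0.5], [0, 0, 0, 0.5, 0, 16, -0.5], [0, 0, 0, 0.5, 0, 18, -0.5], [0, 0, 0, 0.5, 0, 18, -0.5], [0, 0, 0, 0.5, 0, 18, -0.5]]}}

```text
time: 8.02
ee_pos: [0.52, -0.1457, 0.1625]
eef_rot: [0.583, 0.812, -0.0, -0.0]
ft_force: [-0.1, 0.0, -7.0]
width: 0.0391
grip_force: 50.0
```

Emit:
{"op": "apply_moves", "data": {"steps": [[0, 0, 0, 0, 0, 1.5, -0.5], [0, 0, 0, 0, 0, 3, -0.5], [0, 0, 0, 0, 0, 4, -0.5], [0, 0, 0, 0, 0, 5, -0.5], [0, 0, 0, 0, 0, 5.5, -0.5], [0, 0, 0, 0, 0, 5.5, -0.5], [0, 0, 0, 0, 0, 5.5, -0.5]]}}

```text
time: 8.6
ee_pos: [0.5201, -0.1457, 0.1571]
eef_rot: [0.583, 0.812, -0.0, 0.0]
ft_force: [0.3, 0.7, -7.0]
width: 0.0391
grip_force: 50.0
```

Emit:
{"op": "apply_moves", "data": {"steps": [[0, 0, 0, 0, 0, 0.5, -0.5], [0, 0, 0, 0, 0, 1, -0.5], [0, 0, 0, 0, 0, 1.5, -0.5], [0, 0, 0, 0, 0, 1.5, -0.5], [0, 0, 0, 0, 0, 1.5, -0.5]]}}

```text
time: 9.02
ee_pos: [0.5202, -0.1457, 0.1566]
eef_rot: [0.583, 0.812, -0.0, 0.0]
ft_force: [-5.6, 1.4, 5.3]
width: 0.0392
grip_force: 50.0
```

Emit:
{"op": "apply_moves", "data": {"steps": [[0, 0, 0, 0, 0, 0, 0.2], [0, 0, 0, 0, 0, 0, 0.2], [0, 0, 0, 0, 0, 0, 0.6], [0, 0, 0, 0, 0, 0, 0.8], [0, 0, 0, 0, 0, 0, 0.8], [0, 0, 0, 0, 0, 0, 0.8], [0, 0, 0, 0, 0, -10, 0.8], [0, 0, 0, 0, 0, -30, 0.8], [0, 0, 0, 0, 0, -60, 0.8], [0, 0, 0, 0, 0, -90, 0.8], [0, 0, 0, 0, 0, -120, 0.8], [0, 0, 0, 0, 0, -140, 0.8], [0, 0, 0, 0, 0, -140, 0.8], [0, 0, 0, 0, 0, -140, 0.8]]}}

```text
time: 10.18
ee_pos: [0.5206, -0.1457, 0.2972]
eef_rot: [0.583, 0.812, 0.0, 0.001]
ft_force: [0.8, 0.0, -0.6]
width: 0.0782
grip_force: 0.0
```

```bash
python3 - <<'E'
from h import *
print(r.read_state()['ft_force'],r.read_state()['width'])
c=snap('wrist','w4'); P=cloud(c); rr=np.linalg.norm(P[...,:2]-[.52,-.147],axis=-1)
f=P[(rr>.024)&(rr<.037)]; print('flange top z (home .149)',np.median(f[:,2]),np.percentile(f[:,2],[10,25,75,90]))
t=P[rr<.006]; print('tip (home .209)',t[:,2].max())
q=P[(rr<.045)&(abs(P[...,2]-.149)<.004)]; print(fitcirc(q[:,:2]))
a=snap('top','t1'); A=cloud(a); 
k=(A[...,2]>.13)&(A[...,2]<.2)&(np.linalg.norm(A[...,:2]-[.48,-.26],axis=-1)<.09)&(a['pixels'].max(-1)<60)
print('knob px',k.sum(),A[k].mean(0),A[k].max(0),A[k].min(0))
im=np.zeros((390,800,3),np.uint8)
im[:384]=cv2.resize(a['pixels'][170:250,280:400],(576,384))[:,:,::-1].repeat(1,0)[:, :576].copy() if 0 else cv2.resize(np.hstack([a['pixels'][170:266,290:390],cv2.resize(c['pixels'][60:252,156:356],(100,96))]),(800,384))[:,:,::-1]
cv2.imwrite('pics/c4.png',im)
E
```

```text
[ 0.77188634  0.02056201 -0.55174718] 0.0782149240503002
flange top z (home .149) 0.4063439464915307 [0.38207159 0.39307697 0.41174027 0.41562421]
tip (home .209) 0.21001274663372427
(array([ 0.51954089, -0.14820009]), 38.09877395629883)<stdin>:9: RuntimeWarning: Mean of empty slice.
  ret = um.true_divide(
Traceback (most recent call last):
ValueError: zero-size array to reduction operation maximum which has no identity
```

Tip at 0.210 (0.209 expected when home) and flange radius 38 mm at the home height: seated, and centred on the spindle. Next is the lever.

```bash
python3 - <<'E'
from h import *
b=load('t0')
for z in(.07,):
    q=at_z(b,[288.25,364],[232.5,237.5],z); d=q[0]-q[1]; print('positioner y yaw',np.degrees(np.arctan2(d[1],d[0]))-90)
go([.425,-.258,.30],-3); go([.425,-.258,.164],-3)
E
```

```text
positioner y yaw -3.5764316772797855
turn [-8.000e-04 -3.000e-04  3.774e-01] deg 21.6 shift mm [ -76.3 -125.6   -4.9] F [-0.1  0.4 -0.7] t 10.2833 tcp [ 0.5197 -0.1456  0.295 ] w 0.07820058592296303
turn [-8.000e-04 -3.000e-04  3.774e-01] deg 21.6 shift mm [ -76.3 -125.5  131.1] F [-0.1  0.4 -0.7] t 10.2833 tcp [ 0.5197 -0.1456  0.295 ] w 0.07820058592296303
```

Emit:
{"op": "apply_moves", "data": {"steps": [[0, 0, 0.09, -15, -25, 0, -1], [0, 0, 0.18, -30, -50, 0, -1], [0, 0, 0.27, -45, -75, 0, -1], [0, 0, 0.36, -60, -100, 0, -1], [0, 0, 0.377, -70, -118, 0, -1], [0, 0, 0.377, -76, -126, 0, -1], [0, 0, 0.377, -76, -126, 0, -1], [0, 0, 0.377, -76, -126, 0, -1], [0, 0, 0.377, -76, -126, 30, -1], [0, 0, 0.377, -76, -126, 60, -1], [0, 0, 0.377, -76, -126, 90, -1], [0, 0, 0.377, -76, -126, 115, -1], [0, 0, 0.377, -76, -126, 131, -1], [0, 0, 0.377, -76, -126, 131, -1], [0, 0, 0.377, -76, -126, 131, -1]], "force": 20}}

```text
time: 11.53
ee_pos: [0.4257, -0.2563, 0.1643]
eef_rot: [0.724, 0.69, 0.0, -0.001]
ft_force: [0.6, 0.1, 0.6]
width: 0.0008
grip_force: 0.0
```

```bash
python3 - <<'E'
from h import *
go([.530,-.263,.164],-3)
c=snap('scene','s2'); crop(c,130,190,290,310,5,'s2b')
E
```

```text
turn [-0.0009 -0.0014  0.0033] deg 0.2 shift mm [ -1.5 104.6   0.2] F [0.6 0.1 0.6] t 11.5333 tcp [ 0.4257 -0.2563  0.1643] w 0.0007635566229059825
```

View pics/s2b.png

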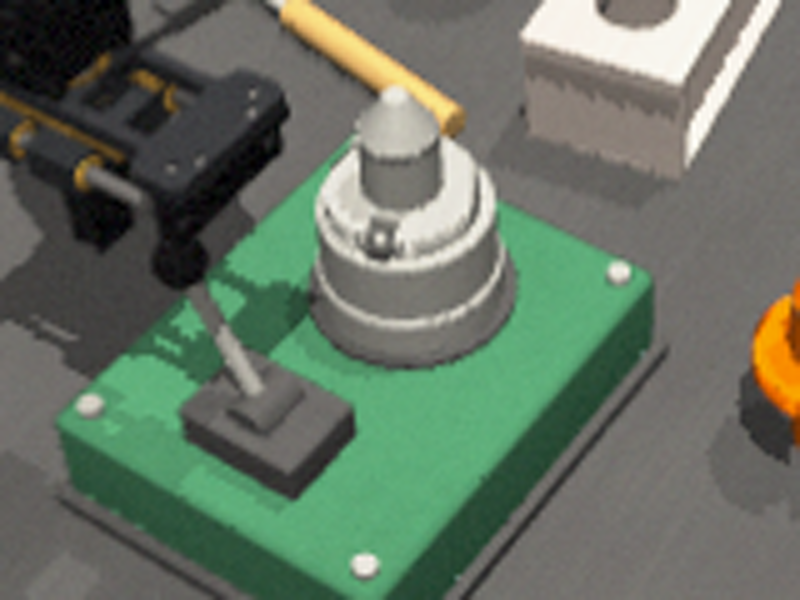

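The flange is fully down with the dog at (380,238) in its slot. The shut fingers are behind the knob at (180,260), ready to push.

Emit:
{"op": "apply_moves", "data": {"steps": [[0, 0, 0, -1, 6, 0, -1], [0, 0, 0, -1, 12, 0, -1], [0, 0, 0, -1, 18, 0, -1], [0, 0, 0, -1, 24, 0, -1], [0, 0, 0, -1, 32, 0, -1], [0, 0, 0, -1, 40, 0, -1], [0, 0, 0, -1, 48, 0, -1], [0, 0, 0, -1, 56, 0, -1], [0, 0, 0, -1, 64, 0, -1], [0, 0, 0, -1, 72, 0, -1], [0, 0, 0, -1, 80, 0, -1], [0, 0, 0, -1, 86, 0, -1], [0, 0, 0, -1, 92, 0, -1], [0, 0, 0, -1, 95, 0, -1], [0, 0, 0, -1, 97, 0, -1], [0, 0, 0, -1, 97, 0, -1]]}}

```text
time: 12.92
ee_pos: [0.5221, -0.2639, 0.1645]
eef_rot: [0.725, 0.689, 0.0, 0.0]
ft_force: [-0.7, -0.2, -0.5]
width: 0.0002
grip_force: 0.0
```

```bash
python3 - <<'E'
from h import *
go([.530,-.263,.164],-3)
c=snap('scene','s3'); crop(c,130,190,290,310,5,'s3b')
E
```

```text
turn [ 0.0001 -0.0001  0.0006] deg 0.0 shift mm [1.3 7.9 0.5] F [-0.7 -0.2 -0.5] t 12.9167 tcp [ 0.5221 -0.2639  0.1645] w 0.00024225411948655665
```

View pics/s3b.png

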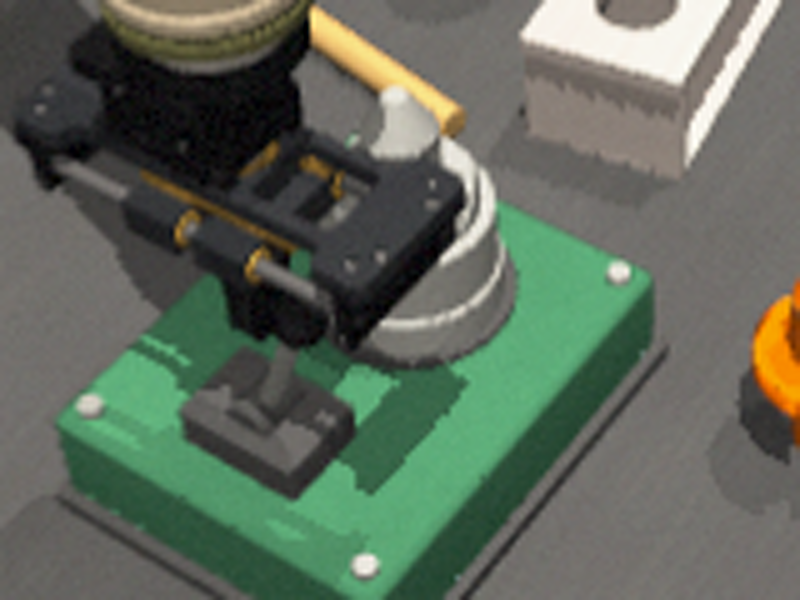

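The lever has followed and its rod now leans to the right, to about (305,320). I'll continue in small steps to the stop.

Emit:
{"op": "apply_moves", "data": {"steps": [[0, 0, 0, 0, 2, 0, -1], [0, 0, 0, 0, 4, 0, -1], [0, 0, 0, 0, 6, 0, -1], [0, 0, 0, 0, 7, 0, -1], [0, 0, 0, 0, 7, 0, -1]]}}

```text
time: 13.38
ee_pos: [0.529, -0.2644, 0.1646]
eef_rot: [0.725, 0.689, 0.0, 0.0]
ft_force: [-0.3, -0.1, 0.1]
width: 0.0002
grip_force: 0.1
```

Emit:
{"op": "apply_moves", "data": {"steps": [[0, 0, 0, 0, 1, 0, -1], [0, 0, 0, 0, 2, 0, -1], [0, 0, 0, 0, 3, 0, -1], [0, 0, 0, 0, 3, 0, -1]]}}

```text
time: 13.72
ee_pos: [0.5319, -0.2645, 0.1646]
eef_rot: [0.725, 0.689, 0.0, 0.0]
ft_force: [-0.9, 0.1, -1.1]
width: 0.0003
grip_force: 0.2
```

Emit:
{"op": "apply_moves", "data": {"steps": [[0, 0, 0, 0, 1, 0, -1], [0, 0, 0, 0, 2, 0, -1], [0, 0, 0, 0, 2, 0, -1]]}}

```text
time: 13.97
ee_pos: [0.5339, -0.2646, 0.1646]
eef_rot: [0.725, 0.689, 0.0, 0.0]
ft_force: [-1.0, -0.5, -0.5]
width: 0.0005
grip_force: 0.2
```

Emit:
{"op": "apply_moves", "data": {"steps": [[0, 0, 0, 0, 1, 0, -1], [0, 0, 0, 0, 2, 0, -1], [0, 0, 0, 0, 2, 0, -1]]}}

```text
time: 14.22
ee_pos: [0.5352, -0.2647, 0.1644]
eef_rot: [0.725, 0.688, -0.0, -0.001]
ft_force: [-4.3, -0.2, 1.7]
width: 0.0001
grip_force: 2.4
```

Emit:
{"op": "apply_moves", "data": {"steps": [[0, 0, 0, 0, 0.5, 0, -1], [0, 0, 0, 0, 1, 0, -1], [0, 0, 0, 0, 1.5, 0, -1], [0, 0, 0, 0, 1.5, 0, -1]]}}

```text
time: 14.55
ee_pos: [0.5354, -0.2648, 0.1643]
eef_rot: [0.725, 0.688, -0.001, -0.002]
ft_force: [-11.4, 2.4, 5.0]
width: 0.0006
grip_force: 5.5
```

The tool has stopped advancing and the force climbs to 11 N, so the lever is at its stop. Backing off and rising clear.

Emit:
{"op": "apply_moves", "data": {"steps": [[0, 0, 0, 0, -8, 0, -1], [0, 0, 0, 0, -20, 0, -1], [0, 0, 0, 0, -35, 0, -1], [0, 0, 0, 0, -45, 0, -1], [0, 0, 0, 0, -45, -20, -1], [0, 0, 0, 0, -45, -55, -1], [0, 0, 0, 0, -50, -90, -1], [0, 0, 0, -30, -70, -120, -1], [0, 0, 0, -65, -90, -140, -1], [0, 0, 0, -105, -100, -150, -1], [0, 0, 0, -145, -100, -150, -1], [0, 0, 0, -180, -100, -150, -1], [0, 0, 0, -180, -100, -150, -1], [0, 0, 0, -180, -100, -150, -1]]}}

```text
time: 15.72
ee_pos: [0.4268, -0.4417, 0.3136]
eef_rot: [0.727, 0.687, 0.0, -0.0]
ft_force: [0.7, 0.8, 0.0]
width: 0.0005
grip_force: 0.0
```

```bash
python3 - <<'E'
from h import *
s=r.read_state();print(s['ft_force'],s['ee_pos'],s['time'])
b=snap('top','t2');P=cloud(b)
k=(P[...,2]>.15)&(P[...,2]<.2)&(np.linalg.norm(P[...,:2]-[.515,-.262],axis=-1)<.07)
print('knob',k.sum(),P[k].mean(0),'expect ~(.558,-.265)')
m=np.linalg.norm(P[...,:2]-[.52,-.147],axis=-1)<.012; print('tip z',P[m][:,2].max())
c=snap('scene','s4')
im=np.zeros((484,800,3),np.uint8); im[:480,:640]=cv2.resize(c['pixels'][120:300,130:370],(640,480)); cv2.imwrite('pics/s4b.png',im[:,:640,::-1])
E
```

```text
[0.65233211 0.75915077 0.04864568] [ 0.42684865 -0.44174792  0.31364154] 15.7167
knob 90 [ 0.55436725 -0.26300933  0.17646436] expect ~(.558,-.265)
tip z 0.2144617968403748
```

View pics/s4b.png

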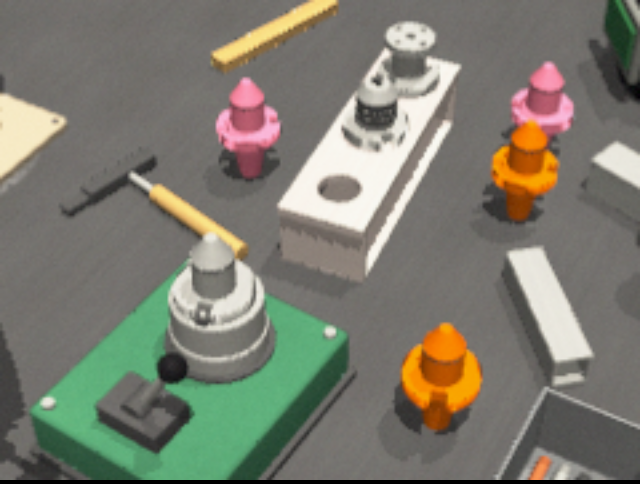

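The cone is home with its dog engaged at (203,312), the lever is fully over with its knob at (172,368), and the other two holders are still in the stand. The arm is clear.

```bash
python3 -c "
from bench import r
print(r.close_job())"
```

```text
the job is handed in; nothing more can be done
None
```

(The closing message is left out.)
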